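# Hold a set-screw collar on the flat of the bare drive shaft

## Task

Two small gear drives stand on a plate and one already carries its pulley; work on the one whose shaft is bare and do not touch the pulley. Close the fingers across the bare shaft, feel for its flat and turn the shaft by it until the flat squarely faces that drive's screwdriver guide, then let go, fetch the loose set-screw collar and lower it onto the shaft with its screw squarely over the flat until its top face is flush with the end of the shaft. Finish holding it there in the fingers: a colleague will tighten the screw, so do not let go, as it would drop to the shoulder.

Things in the scene. Friction and masses are not known exactly. Their poses are not given: they have to be found in the camera images.
- pulley: Toothed belt pulley with closed top, 64 mm across, 45 mm high, screwed tight on the finished drive's shaft; origin on that shaft's axis, at its shoulder. Either drive can be the one that carries it: the drive whose origin lies under it (within 10 mm sideways) is finished, the other is bare. The two drives' axes are 200 mm apart.
- drive_1: Fixed gear drive: aluminium housing 80 x 80 mm, black motor on its -x side, round shoulder with its top 66 mm above the origin, upright shaft above that. Origin on the shaft's axis at the housing's underside, on the 12 mm plate; z up; +x points to its screwdriver guide, a level brass tube on a bracket, near end 75 mm from the axis, centred 9 mm below the shaft's end.
- end_1 (a point): Centre of the upper end of drive_1's shaft, on its axis, 108 mm above the drive's origin; turns with it, x points out of the flat. Steel shaft 24 mm across, 42 mm long above the shoulder, one flat along all of it; turns both ways about its upright axis (0.06 N m friction), stays where left, starts 0.55 to 1.25 rad off the guide.
- flat_1: The flat of drive_1's shaft, 19 mm wide, 7 mm from the axis: pads pinching the flat and the round side behind it stand 19 mm apart, 22 to 24 mm if they miss it. Origin on its surface, 22 mm below the shaft's end; x points straight out of it, z up. It faces the guide when this x is along the drive's +x.
- drive_2: Fixed gear drive: aluminium housing 80 x 80 mm, black motor on its -x side, round shoulder with its top 66 mm above the origin, upright shaft above that. Origin on the shaft's axis at the housing's underside, on the 12 mm plate; z up; +x points to its screwdriver guide, a level brass tube on a bracket, near end 75 mm from the axis, centred 9 mm below the shaft's end.
- end_2 (a point): Centre of the upper end of drive_2's shaft, on its axis, 108 mm above the drive's origin; turns with it, x points out of the flat. Steel shaft 24 mm across, 42 mm long above the shoulder, one flat along all of it; turns both ways about its upright axis (0.06 N m friction), stays where left, starts 0.55 to 1.25 rad off the guide.
- flat_2: The flat of drive_2's shaft, 19 mm wide, 7 mm from the axis: pads pinching the flat and the round side behind it stand 19 mm apart, 22 to 24 mm if they miss it. Origin on its surface, 22 mm below the shaft's end; x points straight out of it, z up. It faces the guide when this x is along the drive's +x.
- collar: Loose steel set-screw collar lying on the bench, a ring 44 mm outside, bore 27 mm, 18 mm high, 90 to 180 g. Origin at the centre of its underside, z up, x points to the side where its screw stands out. The screw's tip stands 4.5 mm into the bore (9 mm from the axis), so the collar goes down the shaft only with the screw over the flat; grip it across, square to the screw.
- collar_top (a point): Centre of the collar's top face, 18 mm above its underside.
- screw (a point): Outer end of the collar's set-screw: a dark head 9 mm across standing 5 mm out of the collar's side at half height, 27 mm from the collar's axis.
Things that resemble listed ones, but are neither listed nor needed, are in the scene too. What is shaped like the collar but green or orange is not meant.

How it is judged:
By the outcome, as a careful person would: the job done as asked, in the order asked, and still so for the second after the job is handed in, while the arm keeps its last pose, push and grip.
It also fails if it takes over 61 s, if anything falls off the work surface, if the arm or the gripper's body presses on something with over 40 N, if the wrist force passes 120 N, or if a joint passes its speed limit or range.

## Robot

A 7-joint arm with a two-finger parallel gripper is mounted at the origin on the work surface. World frame = base frame: x ahead of the robot, y to its left, z up, the work surface at z = 0. Lengths are in m, angles in degrees, forces in N, time in s.
With the tool pointing down it reaches from about 0.35 to 0.775 m from the base axis. Payload 3.1 kg.
Tool frame: the origin (TCP) lies on the centre line of the jaws, within the pads' length; the fingertips stand 17 mm ahead of it and the grasp point (between the pads) lies 2 mm behind it (robot.tip_reach is the distance from the TCP to the fingertips, in m); z points along the fingers, y is the line along which they close (so a half turn about z gives the same grasp; the last joint's range is limited). The gripper opens to 85 mm and grips with 20 to 120 N. Pads are 22 mm wide; open, the fingers measure 114 mm over their backs; the gripper's body (76 mm by 85 mm) begins 54 mm behind the grasp point. The pads swing forward as they close: fully open they stand 13 mm farther back than shut.
Start: joints at [74.502, 17.813, 0.802, 86.603, -0.252, 75.585, -1.558], TCP at [0.125, -0.536, 0.248] pointing down, gripper open.
Joint ranges: [-154.91, 154.91], [-16.99, 109.72], [-72.82, 74.43], [7.12, 147.25], [-82.49, 262.49], [11.32, 116.49], [-174.64, 174.64]. Speed limits (degrees/s): [159.86, 159.86, 180, 180, 180, 180, 180].

## Interface

Orientations are given as [roll, pitch, yaw] about the fixed x, y, z axes, in that order (R = Rz(yaw) Ry(pitch) Rx(roll)).
In Python, from station import robot, fingers, vision, workorder, recognise gives the robot as it stands. Calls block until the motion is done:
- robot.move_to(position, orientation): joint-space move of the TCP to a pose.
- robot.line_to(position, orientation=None, velocity=0.15, f_stop=None): straight line of the TCP; orientation=None keeps the orientation; velocity is the mean speed in m/s. With f_stop (N) it stops when the force on the tool has changed by that much, and returns True; else False.
- robot.move_j(angles): joint-space move.
- fingers.gripper_to(opening, force=None): opening from 0.0 (shut) to 1.0 (fully open); force is the grip in N (None keeps the last); returns when the fingers have stopped.
- robot.pause(seconds).
- robot.inverse_kinematics(position, orientation): joint angles nearest the present ones, or None.
- vision.grab_frame(name): name is "scene" or "top"; returns the picture (384x512x3 uint8, red, green, blue); there is no depth.
- vision.calibration(name): a dict with "mtx" (3x3 intrinsics, pixels), "extrinsics" (4x4, takes a point from world to camera coordinates). Camera axes: x right, y up, looking along -z (the intrinsics and any distortion apply to the point x, -y, -z); pixel columns grow to the right and rows downward; lengths in m; the calibration is good to about 2 mm. A picture is of the moment at which its call begins. calibration takes no time and is no camera call.
A pose or a line that the arm cannot do raises robot.PlanningError and nothing moves.
- workorder.close_job(): hands the job in; it is judged then, once.
Trained networks look in the newest picture that a camera, given by its name, has taken for a name from the list of things; names that differ only in an ending like _2 or _b are one class to them, and where a whole thing is asked for, a point or a joint stands for the part that bears it (a point fixed in the world has none). Each returns a list of dicts, best first, with "p" (0 to 1); they miss things now and then, are a little off and sometimes report something else, mostly with a low value. They report only what shows in the picture. A call takes as long as a camera call. They do not tell look-alikes from the thing itself.
- recognise(label, camera): "rect" ([centre column, centre row, width, height] in pixels, round what is visible of it).
Readings, each from a call of its own:
- robot.current_time_s(): time.
- robot.current_joint_positions(): joint angles.
- robot.current_dq(): joint speeds.
- robot.current_joint_torque(): joint torques, N m.
- robot.current_tool_pos(): TCP position.
- robot.current_eef_rot(): TCP orientation.
- robot.current_contact_force(): force on the tool from outside, world axes, zero at the start.
- robot.current_torque(): the same for the moment, N m.
- robot.current_finger_gap(): opening from 0.0 (shut) to 1.0 (fully open).
- robot.current_gripper_force(): force on a finger pad.
Only numpy, scipy, OpenCV 4.12 (cv2) and the standard library are available. Lean on these libraries where they do the work, as an engineer would, in place of code of your own. Each camera call takes 0.05 s, during which the arm holds its last target. There are 200 camera calls.

## Working session

There is one attempt and no reset: what is moved stays moved. The work goes in short steps, each a Python script; the robot and the scene stay as the last script left them, time stands still between calls to the robot, and variables do not carry over. Pictures are saved under pics/ and viewed, at most 10 in all, crops included, and the job is handed in when it is done.

```bash
mkdir -p pics; ls
python3 - <<'E'
from station import robot, fingers, vision, workorder, recognise
import cv2,numpy as np
np.set_printoptions(precision=4,suppress=True)
ims=[]
for n in("scene","top"):
    im=vision.grab_frame(n); cv2.imwrite(f"pics/{n}0.png",im[...,::-1])
    c=vision.calibration(n); print(n,c["mtx"].tolist(),np.array(c["extrinsics"]),[k for k in c])
    for l in("pulley","drive_1","end_1","flat_1","collar","screw"):
        print(l,[(np.round(d["rect"],1).tolist(),round(d["p"],2)) for d in recognise(l,n)])
    ims.append(im)
cv2.imwrite("pics/both0.png",cv2.resize(np.hstack(ims),(800,300))[...,::-1])
print(robot.current_time_s(),robot.current_eef_rot())
E
```

```text
pics
scene [[498.55773433498626, 0.0, 256.9866731857076], [0.0, 498.55773433498626, 192.45535748231322], [0.0, 0.0, 1.0]] [[ 0.085   0.9964 -0.0023  0.0281]
 [-0.7562  0.066   0.651   0.3215]
 [ 0.6488 -0.0536  0.7591 -1.4639]
 [ 0.      0.      0.      1.    ]] ['mtx', 'extrinsics']
pulley [([304.7, 213.9, 31.2, 32.8], 0.98)]
drive_1 [([396.0, 230.9, 43.2, 98.8], 0.87)]
end_1 [([401.9, 214.7, 13.3, 24.4], 0.52)]
flat_1 []
collar [([162.8, 239.6, 17.7, 21.7], 0.8), ([116.2, 193.6, 23.2, 16.8], 0.71), ([159.2, 205.6, 17.7, 16.1], 0.51)]
screw [([160.1, 206.3, 17.9, 16.0], 0.83), ([117.8, 190.1, 19.1, 13.1], 0.72), ([404.2, 216.5, 15.5, 21.2], 0.69), ([162.0, 238.4, 17.6, 19.4], 0.53)]
top [[347.7973669215797, 0.0, 255.56319009161206], [0.0, 347.7973669215797, 188.97880763093815], [0.0, 0.0, 1.0]] [[ 0.027  -0.9994  0.0199 -0.1033]
 [ 0.9925  0.0291  0.1184 -0.503 ]
 [-0.1189  0.0166  0.9928 -0.9614]
 [ 0.      0.      0.      1.    ]] ['mtx', 'extrinsics']
pulley [([215.7, 158.4, 21.4, 26.9], 0.9)]
drive_1 [([215.4, 158.1, 27.9, 95.0], 0.82), ([148.2, 153.2, 36.1, 97.2], 0.67)]
end_1 [([142.1, 147.8, 13.7, 12.7], 0.42)]
flat_1 []
collar [([359.1, 230.9, 17.5, 14.1], 0.55), ([325.5, 210.7, 16.7, 17.4], 0.5), ([319.9, 180.1, 18.8, 14.5], 0.42)]
screw [([319.6, 178.2, 12.5, 11.3], 0.69), ([357.2, 229.9, 16.8, 19.1], 0.54), ([324.2, 211.4, 18.6, 14.1], 0.45)]
0.7 [179.9943   0.0022  13.1128]
```

View pics/scene0.png

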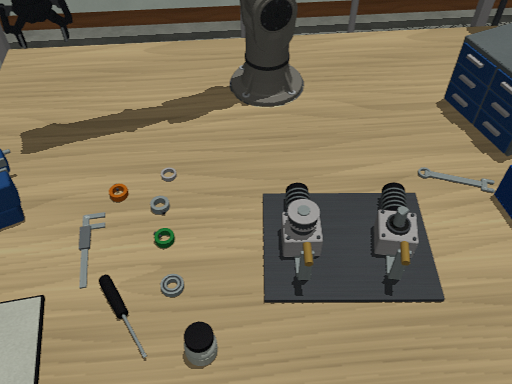

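View pics/top0.png

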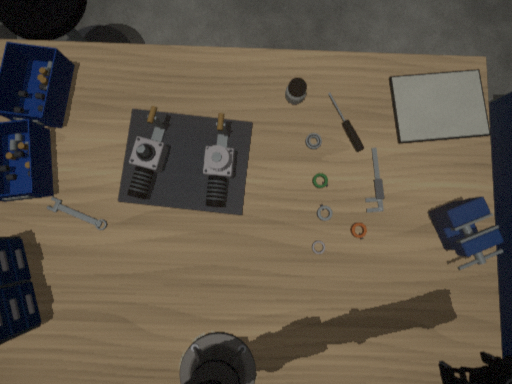

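The scene view shows the pulley on the left drive (304,214) and the bare shaft on the right drive (402,216). There are three grey rings: (160,205), (172,286) and a thin one at (168,174). Green (164,238) and orange (118,192) are excluded. I'll enlarge the grey candidates and the bare shaft.

Run:
```python
import cv2,numpy as np
s=cv2.imread("pics/scene0.png");t=cv2.imread("pics/top0.png")
R=lambda im,x,y,w,h,W,H:cv2.resize(im[y:y+h,x:x+w],(W,H),interpolation=cv2.INTER_CUBIC)
a=R(s,145,160,40,140,170,600);b=R(s,370,175,60,100,315,525)
c=R(t,300,125,45,135,200,600)
b=cv2.copyMakeBorder(b,0,75,0,0,cv2.BORDER_CONSTANT)
cv2.imwrite("pics/crop1.png",np.hstack([a,b,c]))
```

```text
(no output)
```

View pics/crop1.png

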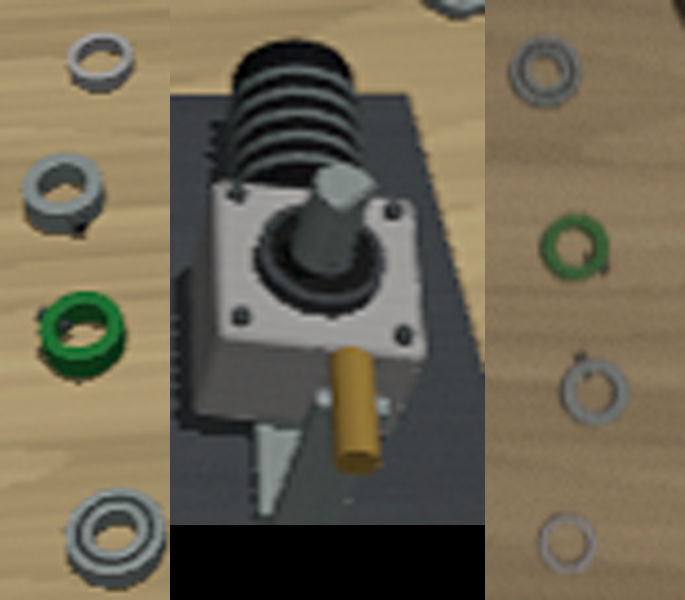

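The collar meant is the grey ring at scene (160,205) / top (324,213). It is the only grey one with a dark screw head. Scene (172,286) is a bearing with double races and (168,174) is a thin plain ring. The bare drive is the right one in the scene view. Its flat faces image lower-right, which is the +y side of the guide.

```bash
cat > h.py <<'E'
import numpy as np,cv2
from station import robot, fingers, vision, workorder, recognise
np.set_printoptions(precision=4,suppress=True)
def cal(n):
    c=vision.calibration(n);return np.array(c["mtx"]),np.array(c["extrinsics"])
def bp(n,uv,z):
    K,E=cal(n);R,t=E[:3,:3],E[:3,3]
    d=np.array([(uv[0]-K[0,2])/K[0,0],-(uv[1]-K[1,2])/K[1,1],-1.])
    d=R.T@d;o=-R.T@t
    return o+d*(z-o[2])/d[2]
def proj(n,P):
    K,E=cal(n);p=np.atleast_2d(P)@E[:3,:3].T+E[:3,3]
    return np.c_[K[0,2]+K[0,0]*p[:,0]/-p[:,2],K[1,2]+K[1,1]*p[:,1]/p[:,2]]
def down(yaw): return [180,0,yaw]   # tool y axis = world dir (sin yaw, -cos yaw)
E
python3 - <<'E'
from h import *
W={"scene":dict(b0=(370,225,60,50),b1=(290,230,40,40),ring=(145,190,32,30)),"top":dict(b0=(140,95,35,35),b1=(208,100,35,35),ring=(309,198,32,30))}
for n in W:
    im=cv2.imread(f"pics/{n}0.png");hsv=cv2.cvtColor(im,cv2.COLOR_BGR2HSV).astype(int)
    for k,(x,y,w,h) in W[n].items():
        s=hsv[y:y+h,x:x+w]
        if k[0]=="b":
            m=(s[...,1]>150)&(s[...,0]>8)&(s[...,0]<30)&(s[...,2]>70)
            v,u=np.nonzero(m);p=np.c_[u+x,v+y].astype(float);c=p.mean(0)
            ax=np.linalg.svd(p-c)[2][0] if len(p)>2 else 0
            pr=(p-c)@ax; e=[bp(n,c+ax*q,.111) for q in (pr.min(),pr.max())]
            print(n,k,len(p),c,"axis3d",bp(n,c,.111)[:2],"yaw",np.degrees(np.arctan2(*(e[1]-e[0])[1::-1])))
        else:
            print(n,"S\n",s[...,1],"\nV\n",s[...,2])
for n,e in(("scene",(401.9,210)),("top",(142.1,147.8))): print(n,e)
print("end scene", bp("scene",(402,210),.12),"pulley top", bp("scene",(302,208),.123),bp("top",(219,157),.123))
E
```

```text
scene b0 166 [404.4819 252.6627] axis3d [0.6883 0.1935] yaw -12.437743712672622
scene b1 159 [307.4025 253.6038] axis3d [0.6745 0.0102] yaw -4.010828279671115
scene S
 [[ 88  87  87  87  87  88  87  87  88  89  88  88  89  86  86  88  88  88
   89  89  90  91  90  89  90  90  89  91  88  90  93  92]
 [ 86  86  87  86  86  85  87  88  89  86  89  88  89  89  87  89  89  88
   88  89  89  90  88  90  90  88  90  91  91  91  89  90]
 [ 89  88  88  90  88  90  89  89  88  89  89  90  90  89  91  90  89  89
   90  89  90  90  90  88  88  88  89  89  90  89  89  91]
 [ 90  89  90  89  89  90  90  91  89  91  91  89  89  90  91  91  90  89
   90  89  89  89  90  89  89  88  87  88  89  88  89  88]
 [ 89  90  89  89  90  90  88  90  89  89  90  91  89  91  88  91  92  90
   90  87  88  89  88  90  88  90  89  87  88  89  88  88]
 [ 88  88  88  88  89  88  88  87  88  91  91  91  93  82  59  59  71  71
   82  94  91  91  91  91  91  90  87  88  91  89  89  91]
 [ 90  90  90  90  90  89  90  91  91  92  71  26  15  22  21  19  19  19
   13  42  82  92  92  92  90  90  90  90  91  92  90  90]
 
[... 6597 characters left out ...]
169 168 165 162 162 162 161 162 161 161 160 160 159 159]
 [164 164 164 164 163 162 162 161 161 162 161 161 160 160 160 159 160 160
  159 158 159 158 158 157 156 157 156 157 156 155 155 156]
 [160 161 161 159 159 159 160 158 158 158 159 158 158 157 157 156 156 155
  156 156 154 154 154 154 154 154 153 153 153 152 151 151]
 [160 159 158 158 158 157 157 157 156 155 155 155 154 154 153 153 152 152
  152 151 151 150 150 149 149 150 152 153 154 155 157 157]]<stdin>:9: RuntimeWarning: Mean of empty slice.
  ret = um.true_divide(
Traceback (most recent call last):
ValueError: matmul: Input operand 1 does not have enough dimensions (has 0, gufunc core with signature (n?,k),(k,m?)->(n?,m?) requires 1)
```

Run:
```python
import cv2
s=cv2.imread("pics/scene0.png");t=cv2.imread("pics/top0.png")
print(s[200:235,385:422,1]);
for r in t[135:170,128:166,1]: print(*r)
```

```text
[[ 20   7  17 ... 147 150 154]
 [ 12  35  74 ... 158 156 156]
 [ 64  73  67 ... 157 153 152]
 ...
 [156 156 155 ...  66  66  66]
 [146 154 152 ...  67  69  67]
 [125 156 154 ...  64  67  66]]
69 52 54 51 49 51 54 49 59 58 52 55 54 49 54 51 48 52 51 56 51 48 54 63 96 108 110 111 112 109 108 108 113 114 98 55 44 51
65 53 54 49 53 55 53 52 68 89 87 83 72 66 52 55 54 50 57 54 52 51 50 67 102 108 106 112 110 111 111 109 109 109 80 50 51 46
58 53 50 52 54 56 54 56 84 95 89 101 103 96 90 78 72 63 59 54 56 49 56 85 110 106 108 112 110 111 108 111 112 107 73 43 50 48
60 54 56 52 55 52 54 63 90 79 66 83 113 116 111 105 101 94 93 75 72 61 60 97 105 109 110 109 110 110 110 111 112 102 61 44 53 51
53 53 51 52 52 53 58 68 102 80 63 65 113 122 121 120 120 118 113 107 97 98 87 99 96 102 110 108 107 111 111 110 110 94 54 49 51 53
58 52 53 53 52 53 56 85 115 102 88 96 118 122 122 122 122 122 120 122 117 115 117 111 105 107 111 105 95 102 108 110 111 80 50 49 55 54
54 49 54 55 53 50 66 103 125 118 111 119 122 124 120 122 124 121 121 123 119 122 121 123 120 114 118 110 104 106 110 106 100 65 53 48 56 55
[... 2902 characters left out ...]
3 126 128 129 127 129 131 131 133 132 129 130 130 115 109 112 125 119 90 53 46 46 50 42 35 31 32
53 51 54 54 62 58 58 64 63 81 94 96 109 118 123 126 126 132 129 130 129 131 133 126 93 71 79 103 106 74 50 44 44 49 43 37 31 36
57 56 58 57 54 57 58 49 40 42 48 53 66 83 92 99 113 117 123 124 128 130 130 125 90 67 62 75 95 66 39 38 44 48 40 27 33 38
54 55 57 55 57 57 49 36 26 21 27 28 30 35 43 56 73 83 94 100 111 120 123 126 113 93 101 98 92 57 43 47 45 45 38 34 33 45
52 54 49 55 55 56 48 29 25 24 21 24 16 28 27 33 31 39 46 61 75 85 93 103 112 109 116 111 79 51 47 49 42 44 40 36 34 48
58 55 54 55 52 52 46 31 32 31 22 15 29 24 24 30 24 23 27 22 32 39 50 62 77 86 95 89 61 43 42 47 52 47 32 30 34 49
```

```bash
cat > fit.py <<'E'
from h import *
from scipy.optimize import minimize
S=8
def raster(n,polys,holes,win):
    x,y,w,h=win;m=np.zeros((h*S,w*S),np.uint8)
    for ps,v in [(polys,1),(holes,0)]:
        for P in ps:
            q=(proj(n,P)-[x,y]+.5)*S
            q=cv2.convexHull(q.astype(np.float32)).astype(np.int32)
            cv2.fillConvexPoly(m,q,v)
    return cv2.resize(m.astype(np.float32),(w,h),interpolation=cv2.INTER_AREA)
def circ(x,y,z,r,a0=0,a1=2*np.pi):
    a=np.linspace(a0,a1,60);return np.c_[x+r*np.cos(a),y+r*np.sin(a),0*a+z]
def fit(cost,x0s,steps):
    best=min((minimize(cost,x0,method="Nelder-Mead",options=dict(initial_simplex=np.array([x0]+[np.array(x0)+np.eye(len(x0))[i]*steps[i] for i in range(len(x0))]),xatol=1e-4,fatol=1e-4)) for x0 in x0s),key=lambda r:r.fun)
    return best.x,best.fun
E
python3 - <<'E'
from fit import *
im={n:cv2.imread(f"pics/{n}0.png") for n in("scene","top")}
# brass in top
hs=cv2.cvtColor(im["top"],cv2.COLOR_BGR2HSV).astype(int)
for n,k,(x,y,w,h) in(("top","bare",(140,95,35,35)),("top","pul",(208,100,30,35))):
    s=hs[y:y+h,x:x+w];m=(s[...,1]>120)&(s[...,0]<35)&(s[...,2]>60)
    v,u=np.nonzero(m);p=np.c_[u+x,v+y].astype(float);c=p.mean(0);ax=np.linalg.svd(p-c)[2][0]
    e=[bp(n,c+q*ax,.111) for q in(-5,5)];print(k,len(p),c,bp(n,c,.111),np.degrees(np.arctan2(*(e[1]-e[0])[1::-1])))
# collar outer silhouette (body low S), excl dark shadow
win={"scene":(145,190,32,30),"top":(309,198,32,30)}
res={}
for n in win:
    x,y,w,h=win[n];g=cv2.cvtColor(im[n][y:y+h,x:x+w],cv2.COLOR_BGR2HSV).astype(float)
    sb=np.median(g[...,1]);s0=20
    m=np.clip((sb-g[...,1])/(sb-s0),0,1)
    def f(p,n=n,m=m):
        c=circ(*p[:2],0.018,.022);b=circ(*p[:2],0,.022)
        hole=circ(*p[:2],.018,.0135)
        r=raster(n,[np.r_[c,b]],[],win[n]);hm=raster(n,[hole],[],win[n])
        return (((r-m)**2)*(1-hm)).sum()
    guess=bp(n,(160,205) if n=="scene" else (324,213),.009)[:2]
    r=fit(f,[guess],[.004,.004]);res[n]=r;print("collar",n,sb,r)
    gv=g[...,2]; 
    if n=="top": print(gv[0:14,4:26].astype(int))
print("scene screw px (163.3,212.3)->",bp("scene",(163.3,212.3),.009))
for n,(x,y,w,h) in(("scene",(393,202,20,20)),):
    print(im[n][y:y+h,x:x+w,1])
E
```

```text
bare 87 [151.6092 113.954 ] [0.6899 0.1956 0.111 ] 166.969477277559
pul 84 [220.0952 121.4286] [0.6754 0.0121 0.111 ] 177.34763790605427
collar scene 89.0 (array([ 0.4444, -0.2921]), np.float64(13.991485332896845))
collar top 86.0 (array([ 0.4448, -0.2905]), np.float64(7.795177897583793))
[[135 130 132 134 133 131 131 133 133 132 134 133 132 133 132 133 131 133
  132 132 130 130]
 [132 131 130 130 127 130 132 128 129 133 129 134 131 134 134 134 133 132
  134 129 129 130]
 [123 127 124 126 126 126 126 125 127 126 128 126 129 130 128 128 129 131
  128 126 122 121]
 [125 126 126 122 126 127 123 127 122 123 123 124 126 125 123 125 124 125
  127 124 126 127]
 [127 129 129 127 128 128 126 128 126 123 129 129 128 127 129 126 128 127
  129 130 125 128]
 [131 132 130 131 130 131 128 129 117 120 129 131 130 133 131 131 131 132
  130 129 132 130]
 [133 135 136 134 134 132 121 106  93  95 128 131 132 131 132 132 132 134
  135 131 134 131]
 [135 138 136 134 135 136 124  79  66  79 111 118 118 119 129 132 133 133
  136 135 135 134]
 [140 137 138 136 136 137 130  86  85  94 104 107 109 110 118 120 
[... 1550 characters left out ...]
 170 158
  115  78]
 [ 72  60  58  54  59  61  63  73 104 111 102  85  62  61 111 149 160 124
   55  64]
 [ 47  44  51  57  61  64  66  66  66  75  75  64  65  76 138 162 161 121
   34  57]
 [ 19  37  54  59  61  64  66  67  64  64  63  65  63  78 135 160 160 128
   59  41]
 [ 24  36  54  61  65  65  68  68  67  64  67  66  65  77 134 159 156 157
  159 160]
 [ 27  46  59  62  63  66  68  67  67  67  67  67  66  62  75 133 158 156
  155 155]
 [ 40  54  58  62  65  67  68  65  65  67  67  67  51  36  52  74 131 155
  153 153]
 [ 41  54  61  63  64  67  68  66  65  66  68  69  50  22  28  48  93 141
  158 155]
 [ 42  57  60  63  66  67  67  67  67  67  67  62  43  26  22  49  60 128
  158 157]]
```

Run:
```python
from fit import *
im=cv2.imread("pics/scene0.png")[...,1].astype(float)
w=(395,203,16,15);x,y,ww,h=w;g=im[y:y+h,x:x+ww];m=np.clip((g-66)/(138-66),0,1)
m[8:,:3]=0; m[10:,12:]=0; m[:,:][ (np.add.outer(np.arange(h),-np.arange(ww))>99)]=0
m[0,:]=0;m[0:2,:5]=0
m[0:2,:5]=0
a0=np.arccos(7/12)
def f(p):
    P=circ(p[0],p[1],.120,.012,p[2]+a0,p[2]+2*np.pi-a0)
    return ((raster("scene",[P],[],w)-m)**2).sum()
g0=bp("scene",(402,209.5),.12)[:2]
for d in(10,30,45,70): 
    r=fit(f,[[*g0,np.radians(d)]],[.003,.003,.3]);print(d,r[0][:2],np.degrees(r[0][2]),r[1])
for n,p in(("top",(320.9,204.9)),("scene",(163.3,212.8))):
    s=bp(n,p,.009)[:2];c=[.4448,-.2905] if n=="top" else [.4444,-.2921]
    print(n,"screw yaw",np.degrees(np.arctan2(*(s-c)[::-1])),np.linalg.norm(s-c))
u=np.array([np.cos(np.radians(-12.6)),np.sin(np.radians(-12.6))])
for d in(.085,.09,.095,.1,.105):print(d,np.array([.6891,.1945])-d*u)
```

```text
10 [0.5944 0.2156] 32.226876737117585 4.7780279465663575
30 [0.5945 0.2154] 35.131568891397876 4.646626036844135
45 [0.5945 0.2155] 32.817435581801874 4.731180073302469
70 [0.5945 0.2154] 34.94492826680204 4.666889708719135
top screw yaw 23.23802851158854 0.024376037353290338
scene screw yaw 20.488672186921544 0.02694619764675022
0.085 [0.6061 0.213 ]
0.09 [0.6013 0.2141]
0.095 [0.5964 0.2152]
0.1 [0.5915 0.2163]
0.105 [0.5866 0.2174]
```

Run:
```python
from h import *
S=[.5945,.2156]
for y in(124,-56,77.4,-102.6,167,-12.6):
    q=robot.inverse_kinematics([*S,.104],down(y));print(y,q and np.round(q,0))
yaw=-56
robot.move_to([*S,.20],down(yaw))
robot.line_to([*S,.104],velocity=.12)
print("F0",np.array(robot.current_contact_force()),np.array(robot.current_tool_pos()))
fingers.gripper_to(.2,20)
print(robot.current_time_s(),"gap mm",robot.current_finger_gap()*85,robot.current_gripper_force(),np.array(robot.current_contact_force()),np.array(robot.current_torque()),np.array(robot.current_tool_pos()))
```

```text
Traceback (most recent call last):
ValueError: The truth value of an array with more than one element is ambiguous. Use a.any() or a.all()
```

Run:
```python
from h import *
S=[.5945,.2156]
Q={}
for y in(124,-56,77.4,-102.6,167,-12.6):
    q=robot.inverse_kinematics([*S,.104],down(y));Q[y]=q is not None;print(y,None if q is None else np.round(q,0))
yaw=-56 if Q[-56] and Q[-102.6] else 124
robot.move_to([*S,.20],down(yaw))
robot.line_to([*S,.104],velocity=.12)
print(yaw,"F0",np.array(robot.current_contact_force()),np.array(robot.current_tool_pos()))
fingers.gripper_to(.2,20)
print(robot.current_time_s(),"gap mm",robot.current_finger_gap()*85,robot.current_gripper_force(),np.array(robot.current_contact_force()),np.array(robot.current_torque()),np.array(robot.current_tool_pos()))
```

```text
124 [ 13.  48. -60.  82.  42.  74. -16.]
-56 [ -58.   48.   64.   86.  -44.   74. -135.]
77.4 [ 12.  47. -59.  82.  41.  73. -62.]
-102.6 [ 14.  49. -62.  82.  43.  75. 116.]
167 [ 13.  48. -60.  82.  42.  74.  27.]
-12.6 [   4.   40.  -42.   83.   28.   68. -144.]
-56 F0 [ 0.0897 -0.0664  0.2241] [0.5953 0.2155 0.1049]
5.375 gap mm 18.344486396610495 20.636323187108587 [-5.958  -2.7015  6.1663] [-0.4811  1.2945  0.0375] [0.592  0.2138 0.1043]
```

Run:
```python
from h import *
S=np.array([.5941,.2152])
fingers.gripper_to(.55)
robot.line_to([*S,.22],velocity=.2)
robot.move_j([-20,17.8,0,86.6,0,75.6,15])
n=lambda d:np.array([np.cos(np.radians(d)),np.sin(np.radians(d))])
a=34;P=S-.0025*n(a)
robot.move_to([*P,.20],down(a+90)); print(np.array(robot.current_joint_positions()))
robot.line_to([*P,.104],velocity=.15)
p0=np.array(robot.current_tool_pos());print("F0",np.array(robot.current_contact_force()),p0)
fingers.gripper_to(.2,20)
print(robot.current_time_s(),"gap mm",robot.current_finger_gap()*85,np.array(robot.current_contact_force()),np.array(robot.current_torque()),np.array(robot.current_tool_pos())-p0)
```

```text
[-21.467   28.9304   0.048   77.4182  -0.0086  73.8317  12.6013]
F0 [ 0.9747 -0.1704  0.6811] [0.5929 0.214  0.1056]
10.425 gap mm 18.429545458942005 [-2.8379 -1.0455  5.1344] [-0.3573  0.6674 -0.0548] [-0.0008 -0.0004 -0.0001]
```

Run:
```python
from h import *
S=np.array([.5942,.2150]);off=np.array([-.0006,-.0002])
n=lambda d:np.array([np.cos(np.radians(d)),np.sin(np.radians(d))])
fingers.gripper_to(.2,40)
def st(a):
    F=np.array(robot.current_contact_force());P=np.array(robot.current_tool_pos())
    print(a,robot.current_time_s(),"gap",robot.current_finger_gap()*85,"F",F,"Tz",robot.current_torque()[2],"axis",P[:2]+.0025*n(a),np.array(robot.current_eef_rot()))
st(34)
for a in np.linspace(34,-12.5,5)[1:]:
    robot.line_to([*(S-.0025*n(a)+off),.104],down(a+90),velocity=.06)
    st(a)
robot.pause(.3);st(a)
```

```text
34 10.6417 gap 18.457491509229943 F [-3.0226 -1.9784  6.4901] Tz -0.03167680248208493 axis [0.5942 0.215 ] [179.9704   0.0246 123.9823]
22.375 10.9917 gap 17.99973424947665 F [-1.4684 -1.0373  6.0092] Tz -0.09280077852760937 axis [0.594  0.2148] [179.9251   0.0167 112.3541]
10.75 11.3417 gap 17.907014431675513 F [-2.6649 -1.5815  7.0311] Tz -0.06493296155865735 axis [0.5937 0.2147] [179.9611   0.0048 100.732 ]
-0.875 11.6917 gap 17.96374729109843 F [-2.937  -1.3208  6.0647] Tz -0.02736895133149645 axis [0.5934 0.2147] [-179.9983    0.0067   89.1085]
-12.5 12.0417 gap 17.821213252638508 F [-3.8528 -1.3767  6.8716] Tz -0.08697798371396637 axis [0.5931 0.2147] [-179.9633    0.013    77.4872]
-12.5 12.3417 gap 17.932600874288934 F [-3.4286 -1.1688  7.432 ] Tz -0.11163268109253796 axis [0.5931 0.2147] [-179.9565    0.0021   77.495 ]
```

Run:
```python
from h import *
p=np.array(robot.current_tool_pos())
fingers.gripper_to(.6)
robot.line_to([*p[:2],.20],velocity=.25)
C=[.4446,-.2913]
robot.move_j([33,17.8,0,86.6,0,75.6,-34])
robot.move_to([*C,.10],down(22))
print(robot.current_time_s(),np.array(robot.current_joint_positions()),np.array(robot.current_tool_pos()))
im=vision.grab_frame("scene");cv2.imwrite("pics/s1.png",im[...,::-1])
t=vision.grab_frame("top")
R=lambda im,x,y,w,h:cv2.resize(im[y:y+h,x:x+w],(400,400),interpolation=cv2.INTER_CUBIC)
cv2.imwrite("pics/c2.png",np.hstack([R(im,377,185,60,60),R(im,120,160,80,80)])[...,::-1])
```

```text
15.925 [ 31.7681  23.2316  -0.56   101.0949   0.2697  55.5389 -36.8285] [ 0.4461 -0.2916  0.101 ]
```

View pics/c2.png

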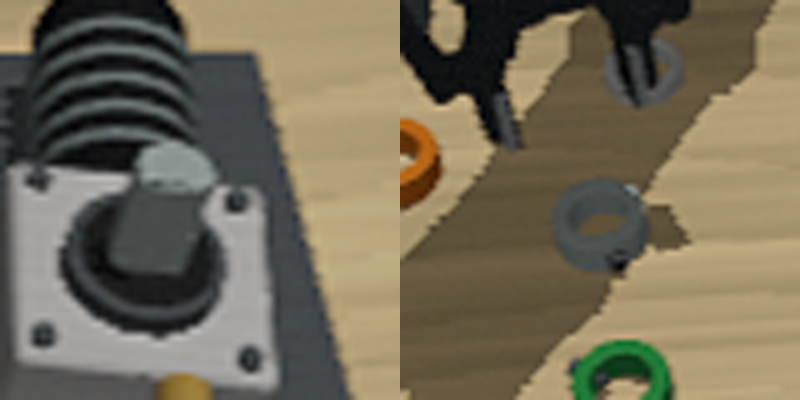

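The flat at scene ~(403,212) now faces straight down the image toward the guide. The collar's screw is at (163,213), and the open fingers straddle the collar. Next is the grasp.

Run:
```python
from fit import *
# check flat
im=cv2.imread("pics/s1.png")[...,1].astype(float)
w=(395,203,16,15);x,y,ww,h=w;g=im[y:y+h,x:x+ww];m=np.clip((g-66)/(138-66),0,1)
m[8:,:3]=0;m[10:,12:]=0;m[0,:]=0;m[0:2,:5]=0;a0=np.arccos(7/12)
def f(p):
    P=circ(p[0],p[1],.120,.012,p[2]+a0,p[2]+2*np.pi-a0)
    return ((raster("scene",[P],[],w)-m)**2).sum()
for d in(-30,0): 
    r=fit(f,[[.5937,.2157,np.radians(d)]],[.002,.002,.3]);print("flat",r[0][:2],np.degrees(r[0][2]),r[1])
C=[.4446-.0009,-.2913+.0002]
print(robot.line_to([*C,.016],down(22),velocity=.08,f_stop=8),np.array(robot.current_tool_pos()))
p0=np.array(robot.current_tool_pos())
fingers.gripper_to(.3,60)
print("gap",robot.current_finger_gap()*85,np.array(robot.current_contact_force()),np.array(robot.current_tool_pos())-p0)
robot.line_to([*C,.16],velocity=.2)
print(robot.current_time_s(),"gap",robot.current_finger_gap()*85,np.array(robot.current_contact_force()),np.array(robot.current_tool_pos()),np.array(robot.current_eef_rot()))
```

```text
flat [0.5946 0.2151] 5.489167839161546 5.885904947916666
flat [0.5947 0.2152] 5.44362979223682 5.937798394097222
False [ 0.4442 -0.2914  0.0166]
gap 41.90500660764812 [-1.277   0.1696  5.7   ] [ 0.0001 -0.      0.0007]
18.3333 gap 41.93312152946658 [-0.9096 -0.1044 -1.2095] [ 0.4427 -0.2905  0.1586] [-179.8676    0.0986   21.9995]
```

Run:
```python
from fit import *
im=cv2.imread("pics/s1.png")[...,1].astype(float)
w=(395,203,16,15);x,y,ww,h=w;g=im[y:y+h,x:x+ww];print(g.astype(int))
a0=np.arccos(7/12)
m=np.clip((g-95)/(138-95),0,1);m[0:2,:5]=0;m[8:,12:]=0;m[5:,:2]=0;m[8:,:4]=0
for d in range(-40,31,5):
    f=lambda p:((raster("scene",[circ(*p,.120,.012,np.radians(d)+a0,np.radians(d)+2*np.pi-a0)],[],w)-m)**2).sum()
    r=fit(f,[[.594,.2155]],[.002,.002]);print(d,r)
```

```text
[[ 25  24  22  23  18  17  16  41  79  79  49  55  68  70  70  69]
 [105  94  96  86  63  39  20  15  22  62  75  68  69  70  70  71]
 [ 85  95 104 112 116 115  94  52  29  23  53  69  68  70  70  69]
 [ 16  15  18  26  54  90 132 148 139 101  49  58  69  70  71  71]
 [ 24  16  21  96 146 156 152 151 151 151 143 113  80  69  69  72]
 [ 19  17  49 133 157 150 150 148 147 148 151 154 129  78  67  69]
 [ 18  20  96 142 153 149 147 147 148 150 150 150 154 120  61  71]
 [ 33  38  71 128 151 149 147 148 150 150 149 149 151 133  88  68]
 [156 113  83 137 161 154 150 151 151 150 151 150 153 151 115  68]
 [160 115  62 100  97  80 109 126 113 124 149 155 156 139 103  86]
 [124  73  68  75  85  95 107 114 124 124 113 125 106  86 152 170]
 [ 62  63  73  78  75  75  74  74  71  73  72  72  69 121 164 135]
 [ 55  69  73  72  75  77  77  75  75  74  76  73  89 148 175 131]
 [ 56  73  76  74  76  76  76  76  76  76  75  74 124 164 172 138]
 [ 62  74  76  76  77  78  77  76  76  77  75  72 117 158 168 167]]
-40 (array([0.5941, 0.2148]), np.float64(14.025726664962479))
-35 (array([0.5942, 0.215 ]), np.float64(13.790602210020621))
-30 (array([0.5941, 0.215 ]), np.float64(13.580425520340384))
-25 (array([0.5943, 0.2149]), np.float64(13.75445804214271))
-20 (array([0.5939, 0.2148]), np.float64(14.169446005442131))
-15 (array([0.5946, 0.215 ]), np.float64(14.548670206023525))
-10 (array([0.5945, 0.2152]), np.float64(13.975496150790969))
-5 (array([0.5943, 0.2152]), np.float64(13.960245878261897))
0 (array([0.5945, 0.2149]), np.float64(14.228028400064224))
5 (array([0.5947, 0.2151]), np.float64(14.65725600725899))
10 (array([0.5946, 0.2152]), np.float64(14.176457951299687))
15 (array([0.5945, 0.2152]), np.float64(14.237623694395616))
20 (array([0.5941, 0.2158]), np.float64(14.184185285965386))
25 (array([0.5942, 0.2155]), np.float64(13.840702137346199))
30 (array([0.5936, 0.2161]), np.float64(13.891290345921782))
```

Run:
```python
from fit import *
im=cv2.imread("pics/s1.png")[...,1].astype(float)
# sub-pixel lower edge of the bright cap (150 -> flat) per column
for thr,name in((138,"cap edge"),(92,"chamfer lower edge")):
    pts=[]
    for c in range(400,407):
        col=im[:,c]; r=210
        while col[r+1]>thr: r+=1
        pts.append((c,r+(col[r]-thr)/(col[r]-col[r+1])))
    pts=np.array(pts);k=np.polyfit(pts[:,0],pts[:,1],1)
    e=[bp("scene",(c,np.polyval(k,c)),.12 if thr>100 else .119) for c in(400,406)]
    d=e[1]-e[0];print(name,pts[:,1],k[0],"flat yaw",np.degrees(np.arctan2(-d[0],d[1])))
for a in(-25,-12.5,0): 
    P=[[.594+.007*np.cos(np.radians(a))-s*.008*np.sin(np.radians(a)),.2155+.007*np.sin(np.radians(a))+s*.008*np.cos(np.radians(a)),.12] for s in(-1,1)]
    q=proj("scene",P);print(a,q.tolist())
# collar in hand
n=vision.grab_frame("scene");cv2.imwrite("pics/s2.png",n[...,::-1])
t=vision.grab_frame("top");cv2.imwrite("pics/t2.png",t[...,::-1])
R=lambda im,c,w:cv2.resize(im[int(c[1])-w//2:int(c[1])+w//2,int(c[0])-w//2:int(c[0])+w//2],(400,400),interpolation=cv2.INTER_CUBIC)
P=[.4427,-.2905,.155]
print(proj("scene",P),proj("top",P))
cv2.imwrite("pics/c3.png",np.hstack([R(n,proj("scene",P)[0],70),R(t,proj("top",P)[0],70)])[...,::-1])
```

```text
cap edge [211.2162 211.2927 211.52   211.3421 211.4615 212.3056 212.5667] 0.21495125251222866 flat yaw -21.11374840171927
chamfer lower edge [211.8378 213.4545 213.55   213.6038 213.6275 213.5122 213.6226] 0.1981129046425646 flat yaw -19.806209542806343
-25 [[398.6045344984782, 211.58508783545176], [406.66296060522393, 213.74187788163132]]
-12.5 [[399.32732167672555, 212.39216069264023], [407.4854084496775, 213.21725403616915]]
0 [[400.2366955166875, 213.09125930361714], [408.1024821062255, 212.54447969233928]]
[[149.8995 159.7281]] [[336.8256 210.5595]]
```

View pics/c3.png

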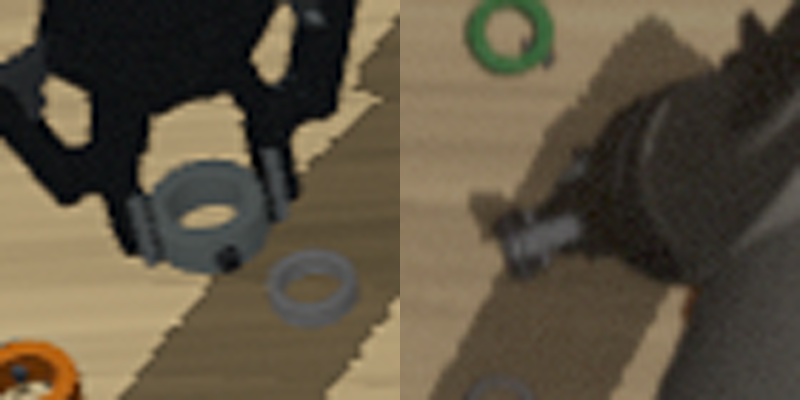

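Run:
```python
from fit import *
im=cv2.imread("pics/s2.png");hs=cv2.cvtColor(im,cv2.COLOR_BGR2HSV).astype(float)
w=(141,152,19,24);x,y,ww,h=w;g=hs[y:y+h,x:x+ww]
m=(g[...,1]<50).astype(float)
zb=.1413
def f(p,ret=False):
    t=circ(*p,zb+.018,.022);b=circ(*p,zb,.022)
    r=raster("scene",[np.r_[t,b]],[],w)
    ho=raster("scene",[circ(*p,zb+.018,.0135)],[],w)*raster("scene",[circ(*p,zb,.0135)],[],w)
    return ((np.clip(r-ho,0,1)-m)**2)[6:].sum()
r=fit(f,[[.4427,-.2905]],[.003,.003]);print(r)
v,u=np.mgrid[y+10:y+h,x+8:x+ww];V=hs[y+10:y+h,x+8:x+ww,2];wt=np.clip(45-V,0,None)
s=np.array([(u*wt).sum(),(v*wt).sum()])/wt.sum();print("screw px",s,V.min())
for c in(r[0],[.4427,-.2905]):
  for a in(10,15,20,25,30):
    q=proj("scene",[[c[0]+.0262*np.cos(np.radians(a)),c[1]+.0262*np.sin(np.radians(a)),zb+.009]])[0];print(a,q)
```

```text
(array([ 0.4418, -0.2918]), np.float64(12.036181509494781))
screw px [153.7568 169.1838] 12.0
10 [151.2038 169.8168]
15 [152.3034 169.5744]
20 [153.3815 169.2664]
25 [154.4297 168.8951]
30 [155.4396 168.4636]
10 [151.8148 170.0923]
15 [152.9147 169.8497]
20 [153.993  169.5413]
25 [155.0413 169.1697]
30 [156.0512 168.7378]
```

```bash
cat > low.py <<'E'
from h import *
def pos(): return np.array(robot.current_tool_pos())
def servo(xy,z,yaw,it=2,v=.05):
    cmd=np.array([*xy,z])
    for _ in range(it):
        robot.line_to(cmd,down(yaw),velocity=v);robot.pause(.1)
        cmd=cmd+np.array([*xy,z])-pos()
    return cmd
def st(k=""):
    print(k,round(robot.current_time_s(),2),"P",pos(),"F",np.array(robot.current_contact_force()),"T",np.array(robot.current_torque()),"gap",round(robot.current_finger_gap()*85,2))
E
python3 - <<'E'
from low import *
A=np.array([.5935,.2158]);Y=-12.5
robot.move_j([33,17.8,0,86.6,0,75.6,-34])
robot.move_j([-20,17.8,0,86.6,0,75.6,-121.5])
robot.move_to([*A,.18],down(Y))
c=servo(A,.145,Y,3);print(c);st("above")
hit=robot.line_to([c[0],c[1],c[2]-.014],velocity=.03,f_stop=6);print(hit);st("down")
E
```

```text
[0.5935 0.2158 0.145 ]
above 22.83 P [0.5935 0.2158 0.1449] F [-0.5228  0.3048 -0.8957] T [ 0.0509 -0.0693 -0.0147] gap 42.02
False
down 23.44 P [0.5935 0.2158 0.1309] F [-0.5705 -0.4727 -0.1347] T [ 0.0395 -0.011  -0.0151] gap 42.09
```

Run:
```python
from low import *
p=pos()
print(robot.line_to([.5935,.2158,.1195],velocity=.03,f_stop=8));robot.pause(.2);st("low")
n=vision.grab_frame("scene");t=vision.grab_frame("top");cv2.imwrite("pics/s4.png",n[...,::-1])
R=lambda im,x,y,w,h:cv2.resize(im[y:y+h,x:x+w],(h and int(w*500/h),500),interpolation=cv2.INTER_CUBIC)
cv2.imwrite("pics/c4.png",R(n,370,180,70,60)[...,::-1])
```

```text
False
low 24.18 P [0.5937 0.2159 0.1197] F [ 0.4424 -0.8399 -0.6457] T [ 0.0084 -0.0048 -0.0489] gap 41.96
```

View pics/c4.png

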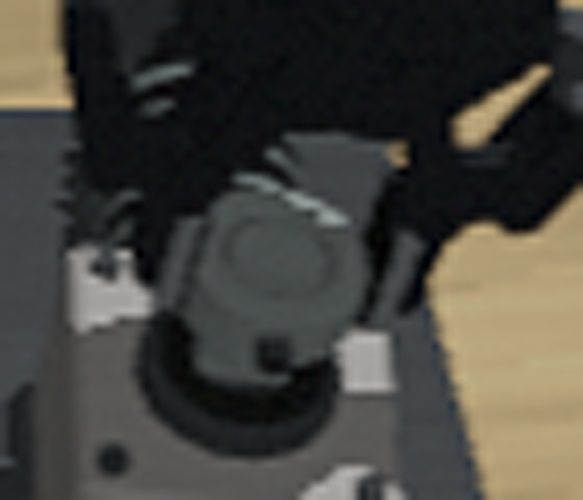

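The collar is on the shaft, with its top ring level with the shaft end and the screw at about (402.6,222.4) facing the guide. One check of screw yaw and height, then trim.

Run:
```python
from low import *
im=cv2.imread("pics/s4.png");V=im.max(2).astype(float)
v,u=np.mgrid[218:227,398:408];wt=np.clip(50-V[218:227,398:408],0,None)
print("screw",(u*wt).sum()/wt.sum(),(v*wt).sum()/wt.sum())
for c in([.5937,.2159],[.5945,.2153]):
  for a in(-20,-12.5,-5):print(a,proj("scene",[[c[0]+.0262*np.cos(np.radians(a)),c[1]+.0262*np.sin(np.radians(a)),.111]])[0])
servo([.5936,.2158],.1193,-12.5,3,.02);robot.pause(.3);st("end");print(robot.current_eef_rot())
```

```text
screw 403.84605263157897 224.16052631578947
-20 [401.3489 222.7531]
-12.5 [403.1075 223.0228]
-5 [404.8544 223.1138]
-20 [401.1623 223.0949]
-12.5 [402.9217 223.365 ]
-5 [404.6696 223.456 ]
end 25.62 P [0.5937 0.2158 0.1194] F [-0.3072 -1.2341 -0.4885] T [ 0.026   0.0364 -0.0107] gap 41.77
[-179.998    -0.0059  -12.5001]
```

Run:
```python
from low import *
st();print(workorder.close_job())
```

```text
25.62 P [0.5937 0.2158 0.1194] F [-0.3072 -1.2341 -0.4885] T [ 0.026   0.0364 -0.0107] gap 41.77
the job is handed in; nothing more can be done
None
```

I handed the job in at 25.6 s of the 61 s allowed: the flat is turned to the guide, and the collar is held on the bare shaft, screw over the flat and top flush to about 0.7 mm by my estimate. The camera check put the screw within about 5° of square. The close-up flat readings were too noisy to confirm its angle, so that rests on the pinch (gap 18 mm) and the measured guide direction.

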